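# Test the seed counter's stop button

### The job

Test the stop button of the seed counter before the day's run: with a fingertip push the broad black mushroom head down until it latches, let go of it and see that it stays in, then push its raised bar round clockwise (seen from above) until the latch lets go, and back away so that the head stands fully up again with its bar back at rest. Only press and push it, gently and without gripping it, and leave the dial and the things on the bench where they are.

Things in the scene. Friction and masses are not known exactly. Their poses are not given: they have to be found in the camera images.
- stop_station: Grey control box fixed to the bench, 110 x 110 x 58 mm high, steel collar on top to 64 mm; origin: centre of its underside, z up. On its middle, the mushroom stop head: black disc 64 mm across, underside 84 mm and flat top 98 mm above the bench when out; across that top a raised grey bar 58 mm long, 14 wide, 20 high (its top 118 mm up when out), at rest along the station's x axis.
- stop_top (a point): Point on the head's vertical turning axis at the middle of the bar's top face. Its x axis runs along the bar, z up; it moves and turns with the head.
- stop_press (a joint): How far the head is pushed in, m: 0 fully out, solid stop at 0.014, not to be pressed hard (38 N or more). It resists with about 3 N at first, 6 to 7 N at 0.002 to 0.004, 4 to 5 N near the latch and 8 N just before the solid stop. It latches when pushed past about 0.0085 and, let go, then stays in at about 0.0082; let go before that, it springs out.
- stop_twist (a joint): Turn of the head, rad: 0 at rest, growing clockwise seen from above, solid stop at 1.0. A spring (0.025 to 0.075 N m) turns it back to 0 when let go. When latched in, turning it to about 0.6 (0.8 to be sure) frees it and the head jumps up 8.5 mm under the finger, so a fingertip beside the bar should stay 9 mm or more above the disc (upper half of the bar).
- dial_station: The other control box, same grey box of 110 x 110 x 58 mm, with the small feed-rate knob (44 mm base, 14 mm wide bar grip, top 102 mm above the bench) in its middle; to be left alone. Origin at the centre of its underside. The two boxes may stand either way round.
- dial_mark (a point): White mark on top of the dial knob, 20 mm from its axis: shows where the dial is set.
- wash_bottle: White plastic bottle, 60 mm across, 150 mm high, standing loose; origin at the centre of its underside.
- mug: Black mug, 80 mm across, 95 mm high, loose; origin at the centre of its underside.
- calculator: Desk calculator, 150 x 95 x 22 mm, lying loose; origin at the centre of its underside.
Not all that is in view belongs to the job. What is shaped like the stop_station but green is not meant.

How it is judged:
By the outcome, as a careful person would: the job done as asked, in the order asked, and still so for the second after the job is handed in, with the robot touching nothing.
It also fails if it takes over 42 s, if anything falls off the work surface, if the arm or the gripper's body presses on something with over 40 N, if the wrist force passes 120 N, or if a joint passes its speed limit or range.

### The arm

A 6-joint arm with a two-finger parallel gripper is mounted at the origin on the work surface. World frame = base frame: x ahead of the robot, y to its left, z up, the work surface at z = 0. Lengths are in m, angles in degrees, forces in N, time in s.
With the tool pointing down it reaches from about 0.375 to 0.9 m from the base axis. Payload 3.1 kg.
Tool frame: the origin (TCP) lies at the very end of the fingers, on their centre line; the grasp point (between the pads) lies behind it (bot.grip_depth is the z of the grasp point in the tool frame, in m); z points along the fingers, y is the direction in which the jaws open and shut (so a half turn about z gives the same grasp; the last joint's range is limited). The gripper opens to 87 mm and grips with 3 to 60 N. Pads are 19 mm wide; open, the fingers measure 117 mm over their backs; the gripper's body (75 mm by 190 mm) begins 51 mm behind the grasp point.
Start: joints at [-75.946, 30.224, 82.088, -0, 67.689, -10.227], TCP at [0.257, -0.57, 0.223] pointing down, gripper open.
Joint ranges: [-176.69, 176.69], [-43.24, 126.21], [12.49, 139.97], [-82, 262], [0, 151.66], [-163.58, 163.58]. Speed limits (degrees/s): [159.86, 159.86, 180, 180, 180, 180].

### API

Orientations are given as a 3x3 rotation matrix whose columns are the frame's x, y, z axes.
In Python, from rig import bot, vision gives the robot as it stands. The module is installed in compiled form; this text tells all that it offers.
- The arm moves only by the shell command python3 -m jog 'ROWS'. ROWS is JSON, a list of rows, each a list of 3 entries, a list of its own where there are three numbers: the shift along the tool's x, y, z in mm, then the turn, a rotation vector about the tool's x, y, z in degrees, then the closure, from 0 (fully open) to 1 (shut). In form: [[[dx, dy, dz], [wx, wy, wz], fingers], ...]. A call has 1 to 12 rows; each row is the pose to reach, as a shift and turn from the pose commanded when the call began, along the tool's axes at that moment; what a row does not reach only later rows make up. A row lasts 1/12 s, in which the tool goes at most 41.7 mm and 7.16 degrees, less where a joint would pass 70% of its speed; a pose out of reach is approached as far as the arm can. A call with a gripper value outside its range is refused whole. The fingers move at their own pace and stop on an object; the grip force is fixed at half the most. Time passes only in rows, so rows that repeat a pose let the fingers close. It gives the time, the measured TCP pose, the force and the opening at its end, in the units of the state.
- bot.read_state(): the state, without advancing time (a new reading comes with each control period).
- vision.capture(name): name is "scene" or "top"; returns the picture (384x512x3 uint8, red, green, blue); there is no depth.
- vision.camera_info(name): a dict with "intrinsics" (3x3 intrinsics, pixels), "camera_from_world" (4x4, takes a point from world to camera coordinates). Camera axes: x right, y up, looking along -z (the intrinsics and any distortion apply to the point x, -y, -z); pixel columns grow to the right and rows downward; lengths in m; the calibration is good to about 2 mm. A picture is of the moment at which its call begins. camera_info takes no time and is no camera call.
- bot.hand_in(): hands the job in, once; it reports no verdict.
The state is a dict: "time_s": time; "joint_positions": joint angles; "qvel": joint speeds; "tau": joint torques, N m; "position": TCP position; "tcp_rot": TCP orientation; "force": force on the tool from outside, world axes, zero at the start; "moment": the same for the moment, N m; "opening": opening from 0.0 (shut) to 1.0 (fully open).
Only numpy, scipy, OpenCV 4.12 (cv2) and the standard library are available. Lean on these libraries where they do the work, as an engineer would, in place of code of your own. Each camera call takes 0.05 s, during which the arm holds its last target. There are 200 camera calls.

## Working session

There is one attempt and no reset: what is moved stays moved. The work goes in short steps, Python scripts to look and compute and a shell command to move; the robot and the scene stay as the last step left them, time stands still between calls to the robot, and variables do not carry over. Pictures are saved under pics/ and viewed, about 8 in all and at most 12, crops included, and the job is handed in when it is done.

```bash
mkdir -p pics; cat > h.py <<'E'
import numpy as np, cv2
from rig import bot, vision
def snap(cam,fn,crop=None,s=1):
    im=vision.capture(cam)
    if crop: r0,r1,c0,c1=crop; im=im[r0:r1,c0:c1]
    cv2.imwrite('pics/'+fn,cv2.resize(im[:,:,::-1],None,fx=s,fy=s,interpolation=cv2.INTER_CUBIC))
def ray(cam,u,v,z):
    i=vision.camera_info(cam);K=np.array(i['intrinsics']);T=np.array(i['camera_from_world'])
    d=np.linalg.inv(K)@[u,v,1]; d=np.array([d[0],-d[1],-d[2]])
    R=T[:3,:3];c=-R.T@T[:3,3];w=R.T@d
    return c+w*(z-c[2])/w[2]
def proj(cam,p):
    i=vision.camera_info(cam);K=np.array(i['intrinsics']);T=np.array(i['camera_from_world'])
    q=T[:3,:3]@p+T[:3,3];q=K@[q[0],-q[1],-q[2]];return q[:2]/q[2]
E
python3 - <<'E'
from h import *
a=vision.capture('scene');b=vision.capture('top')
for n,i in(('scene',a),('top',b)): cv2.imwrite(f'pics/{n}0.png',cv2.resize(i[:,:,::-1],(800,600),interpolation=cv2.INTER_CUBIC))
for n in('scene','top'):
  i=vision.camera_info(n);print(i)
s=bot.read_state();print(s,bot.grip_depth)
E
```

```text
{'intrinsics': array([[376.49030121,   0.        , 256.60766292],
       [  0.        , 376.49030121, 189.59151551],
       [  0.        ,   0.        ,   1.        ]]), 'camera_from_world': array([[ 0.74669382,  0.66501769, -0.01413545, -0.41083661],
       [-0.45953074,  0.53110077,  0.71187321,  0.16187267],
       [ 0.48091563, -0.52505565,  0.70216573, -1.39480481],
       [ 0.        ,  0.        ,  0.        ,  1.        ]])}
{'intrinsics': array([[442.69697643,   0.        , 252.61825729],
       [  0.        , 442.69697643, 195.10265538],
       [  0.        ,   0.        ,   1.        ]]), 'camera_from_world': array([[ 0.02088898, -0.99977627, -0.00332487,  0.0180589 ],
       [ 0.99405036,  0.02041354,  0.10699143, -0.55712624],
       [-0.10689962, -0.00554003,  0.99425438, -1.20432554],
       [ 0.        ,  0.        ,  0.        ,  1.        ]])}
{'time_s': 0.1, 'joint_positions': array([-7.59457906e+01,  3.02742362e+01,  8.21486314e+01, -1.59957169e-03,
        6.76903778e+01, -1.02273911e+01]), 'qvel': array([ 0.05880602, -0.02263362, -0.20629189,  0.06383392,  0.07111594,
        0.0386347 ]), 'tau': array([ 1.37433594e-04, -4.40984738e+01, -1.77150822e+01,  6.34933007e-02,
        5.34202263e-02, -3.15999250e-05]), 'position': array([ 0.25686881, -0.56904873,  0.22166539]), 'tcp_rot': array([[ 9.11531093e-01,  4.11230849e-01, -5.05028931e-04],
       [ 4.11231031e-01, -9.11529148e-01,  1.91106867e-03],
       [ 3.25541801e-04, -1.94968208e-03, -9.99998046e-01]]), 'force': array([0.12777049, 0.39001661, 0.07569519]), 'moment': array([-0.02809482,  0.00496863,  0.00869099]), 'opening': 0.9998268141251875} -0.0187
```

View pics/top0.png

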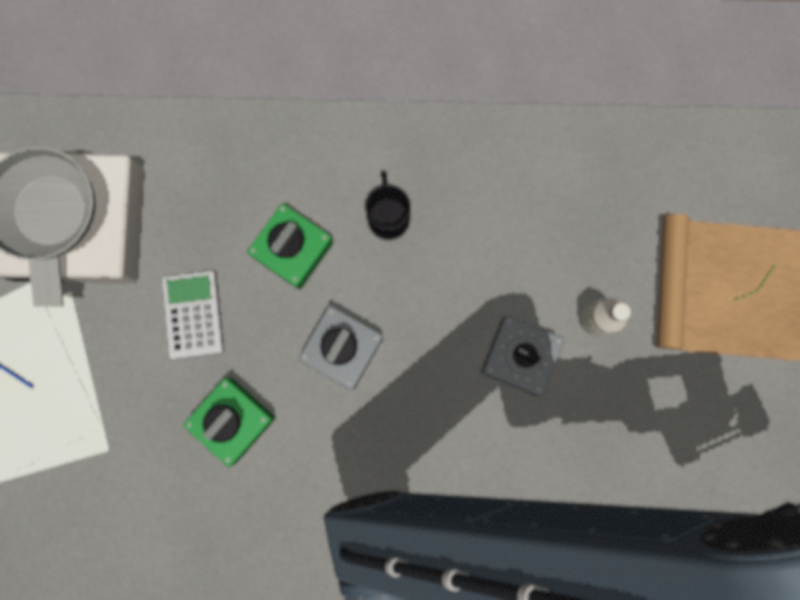

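View pics/scene0.png

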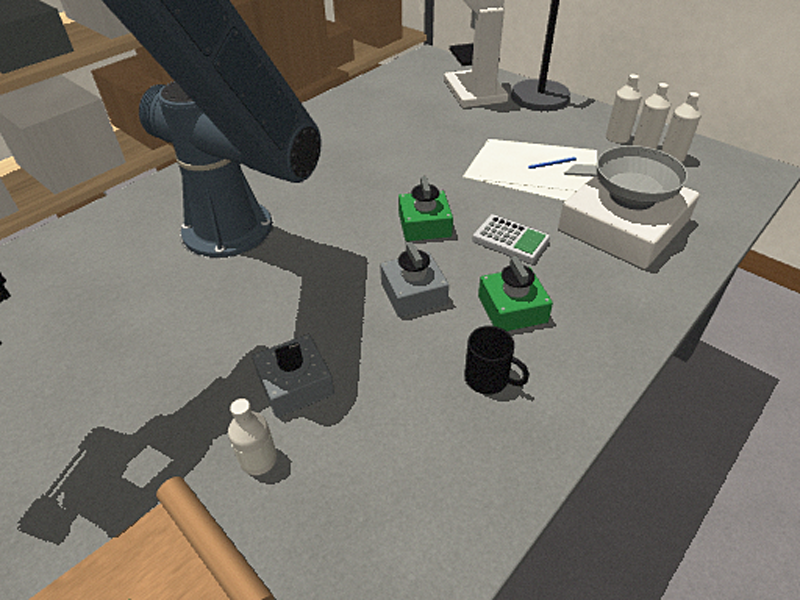

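Candidates in the top picture (800x600 pixels): the grey box with a black disc and bar at (340,345), green boxes at (290,243) and (228,420), and the grey box with the small knob at (525,355), which is the dial. By the description the stop is the grey one at (340,345). I'll check it in a close crop.

```bash
python3 - <<'E'
from h import *
snap('top','c1.png',(185,255,180,255),8)
E
```

```text
(no output)
```

View pics/c1.png

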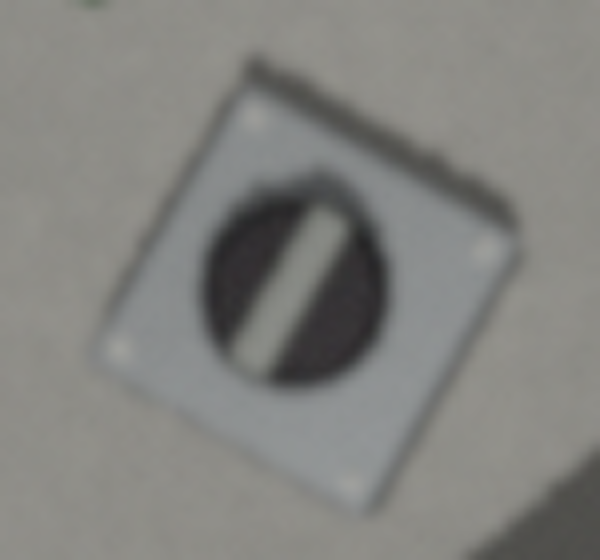

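The crop shows a grey box and a black disc at crop (295,290), with the bar from (329,210) to (255,368). It is the stop station. Next I compute its position and check it against the scene view.

```bash
python3 - <<'E'
from h import *
N=lambda x,y:((x+.5)/8-.5+180,(y+.5)/8-.5+185)
for n,x,y,z in[('disc',295,290,.098),('barT',329,210,.118),('barB',255,368,.118),('screws',304,300,.058),('corners',309,299,.058),('s1',256,118,.058),('s2',487,250,.058),('s3',353,485,.058),('s4',119,348,.058)]:
    print(n,ray('top',*N(x,y),z).round(4))
p=(ray('top',*N(329,210),.118)+ray('top',*N(255,368),.118))/2
print(p,proj('scene',p)); snap('scene','c2.png',(145,215,230,300),8)
q=proj('scene',p);print('in crop',((q[0]-230+.5)*8,(q[1]-145+.5)*8))
for nm,u,v,z in[('green1',290,238,.1),('green2',222,424,.1),('mug',388,212,.09),('dial',527,355,.1),('bottle',612,314,.13)]:print(nm,ray('top',u*.64,v*.64,z).round(3))
E
```

```text
disc [0.4797 0.1225 0.098 ]
barT [0.5047 0.1106 0.118 ]
barB [0.4535 0.1329 0.118 ]
screws [0.4783 0.1228 0.058 ]
corners [0.4786 0.1211 0.058 ]
s1 [0.5398 0.1409 0.058 ]
s2 [0.4965 0.0613 0.058 ]
s3 [0.4164 0.1045 0.058 ]
s4 [0.4608 0.1848 0.058 ]
[0.47910654 0.1217182  0.118     ] [265.21459595 159.89356798]
in crop (np.float64(285.71676759780166), np.float64(123.14854384387331))
green1 [0.66 0.21 0.1 ]
green2 [0.345 0.311 0.1  ]
mug [0.711 0.044 0.09 ]
dial [ 0.469 -0.193  0.1  ]
bottle [ 0.538 -0.326  0.13 ]
```

View pics/c2.png

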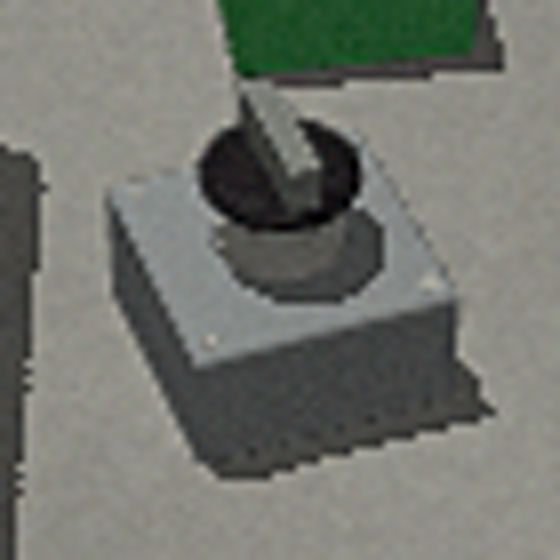

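The scene crop shows the bar top running from about (245,83) to (310,165), middle near (280,125). That fits the predicted (286,123). So the centre is about (0.479, 0.122), and from the screws the yaw is about -28.7°. I'll approach above it with the fingers shut and tool x towards the near bar end (yaw 151.3°).

```bash
cat >> h.py <<'E'
C=np.array([.479,.122]);YAW=-28.7
def goal(x,y,z,yaw):
    "shift (mm, tool axes) and turn (deg) from the measured pose to a downward pose at world x,y,z, tool x at yaw"
    from scipy.spatial.transform import Rotation as Ro
    s=bot.read_state();R=s['tcp_rot'];a=np.radians(yaw);c,n=np.cos(a),np.sin(a)
    G=np.array([[c,n,0],[n,-c,0],[0,0,-1.]])
    print('t',round(s['time_s'],2),'p',(s['position']*1e3).round(1),'F',s['force'].round(2),'open',round(s['opening'],2),
     'rel',((s['position'][:2]-C)@np.array([[np.cos(np.radians(151.3)),np.sin(np.radians(151.3))],[np.sin(np.radians(151.3)),-np.cos(np.radians(151.3))]]).T*1e3).round(1))
    print('shift',(R.T@(np.array([x,y,z])-s['position'])*1e3).round(1),'turn',Ro.from_matrix(R.T@G).as_rotvec(degrees=True).round(1))
E
python3 -m jog '[[[487,-539,30],[0,0,-127],1],[[487,-539,30],[0,0,-127],1],[[487,-539,30],[0,0,-127],1],[[487,-539,30],[0,0,-127],1],[[487,-539,30],[0,0,-127],1],[[487,-539,30],[0,0,-127],1],[[487,-539,30],[0,0,-127],1],[[487,-539,30],[0,0,-127],1],[[487,-539,30],[0,0,-127],1],[[487,-539,30],[0,0,-127],1],[[487,-539,30],[0,0,-127],1],[[487,-539,30],[0,0,-127],1]]'
python3 -c "
from h import *
goal(.479,.122,.15,151.3)"
```

```text
time_s: 1.2
position: [0.4101, -0.0922, 0.202]
tcp_rot: [[-0.351, 0.936, 0.0], [0.936, 0.351, -0.0], [-0.0, 0.0, -1.0]]
force: [0.8, -0.0, 0.5]
opening: 0.177
t 1.2 p [410.1 -92.2 202. ] F [ 0.8  -0.02  0.49] open 0.18 rel [ -42.4 -220.9]
shift [176.4 139.7  52. ] turn [  0.    0.  -40.8]
```

```bash

python3 -m jog '[[[176,140,40],[0,0,-41],1],[[176,140,40],[0,0,-41],1],[[176,140,40],[0,0,-41],1],[[176,140,40],[0,0,-41],1],[[176,140,40],[0,0,-41],1],[[176,140,40],[0,0,-41],1],[[176,140,40],[0,0,-41],1],[[176,140,40],[0,0,-41],1],[[176,140,40],[0,0,-41],1]]'
python3 -c "
from h import *
goal(.479,.122,.125,151.3)"
```

```text
time_s: 1.95
position: [0.4799, 0.1189, 0.1618]
tcp_rot: [[-0.876, 0.482, -0.001], [0.482, 0.876, -0.0], [0.001, -0.001, -1.0]]
force: [-0.6, -0.2, 0.7]
opening: 0.001
t 1.95 p [479.9 118.9 161.8] F [-0.6  -0.2   0.65] open 0.0 rel [-2.2 -2.3]
shift [ 2.2  2.3 36.8] turn [-0.  -0.  -0.1]
```

```bash

python3 -m jog '[[[2,2,18],[0,0,0],1],[[2,2,34],[0,0,0],1],[[2,2,34],[0,0,0],1],[[2,2,34],[0,0,0],1]]'
python3 - <<'E'
from h import *
goal(.479,.122,.118,151.3)
a=vision.capture('top')[175:255,175:255];b=vision.capture('scene')[125:205,225:305]
cv2.imwrite('pics/c3.png',cv2.resize(np.hstack([a,b])[:,:,::-1],None,fx=5,fy=5,interpolation=cv2.INTER_CUBIC))
E
```

```text
time_s: 2.28
position: [0.4789, 0.1208, 0.1278]
tcp_rot: [[-0.875, 0.484, -0.002], [0.484, 0.875, -0.0], [0.002, -0.001, -1.0]]
force: [-0.5, -0.3, 0.3]
opening: 0.0
t 2.28 p [478.9 120.8 127.8] F [-0.52 -0.3   0.34] open 0.0 rel [-0.5 -1.1]
shift [0.5 1.1 9.8] turn [-0.1 -0.1 -0.2]
```

View pics/c3.png

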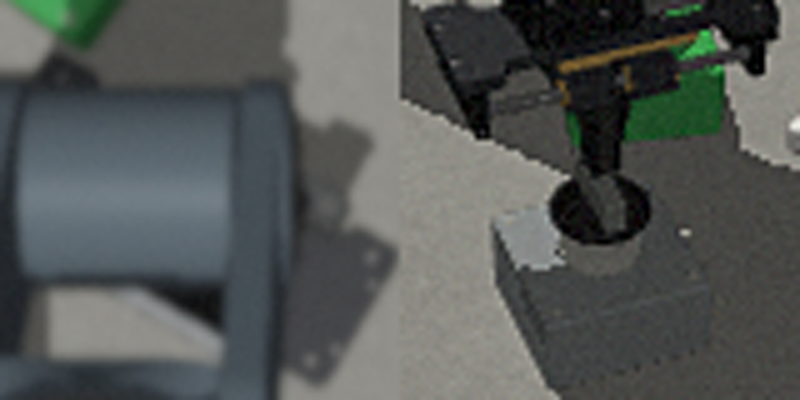

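The scene half shows the closed fingertips just above the middle of the bar, at about (600,170). Now I press in small steps.

```bash

python3 -m jog '[[[0,1,5],[0,0,0],1],[[0,1,8],[0,0,0],1],[[0,1,9],[0,0,0],1],[[0,1,10],[0,0,0],1],[[0,1,11],[0,0,0],1],[[0,1,12],[0,0,0],1],[[0,1,13],[0,0,0],1],[[0,1,13],[0,0,0],1]]'
```

```text
time_s: 3.05
position: [0.4802, 0.1231, 0.1154]
tcp_rot: [[-0.877, 0.481, 0.0], [0.481, 0.877, -0.0], [-0.0, 0.0, -1.0]]
force: [-1.2, 0.4, 4.4]
opening: 0.007
```

```bash

python3 -m jog '[[[0,0,1],[0,0,0],1],[[0,0,2],[0,0,0],1],[[0,0,3],[0,0,0],1],[[0,0,4],[0,0,0],1],[[0,0,5],[0,0,0],1],[[0,0,6],[0,0,0],1],[[0,0,7],[0,0,0],1],[[0,0,8],[0,0,0],1],[[0,0,8],[0,0,0],1]]'
```

```text
time_s: 3.8
position: [0.4802, 0.1231, 0.1069]
tcp_rot: [[-0.877, 0.481, 0.0], [0.481, 0.877, -0.0], [-0.0, 0.0, -1.0]]
force: [-0.8, -0.8, 6.1]
opening: 0.007
```

Pressed to about 11 mm at about 6 N, so it is past the latch. I lift off, move to the side of the near bar end and look.

```bash

python3 -m jog '[[[0,0,-3],[0,0,0],1],[[0,0,-8],[0,0,0],1],[[0,0,-20],[0,0,0],1],[[0,0,-35],[0,0,0],1],[[20,-34,-35],[0,0,0],1],[[20,-34,-35],[0,0,0],1],[[20,-34,-35],[0,0,0],1],[[20,-34,-35],[0,0,0],1]]'
python3 - <<'E'
from h import *
goal(.479,.122,.102,151.3)
b=vision.capture('scene')[130:205,225:315]
cv2.imwrite('pics/c4.png',cv2.resize(b[:,:,::-1],None,fx=7,fy=7,interpolation=cv2.INTER_CUBIC))
for z in(.118,.1098):
  for s in(-29,29):
    a=np.radians(YAW);p=np.array([*(C+s/1e3*np.array([np.cos(a),np.sin(a)])),z]);q=proj('scene',p);print(z,s,((q-[225,130]+.5)*7).round())
  q=proj('scene',[*C,z-.02]);print('disc',((q-[225,130]+.5)*7).round())
E
```

```text
time_s: 4.47
position: [0.4467, 0.1029, 0.1421]
tcp_rot: [[-0.876, 0.482, 0.001], [0.482, 0.876, 0.0], [-0.001, 0.001, -1.0]]
force: [0.3, -0.2, -0.2]
opening: 0.007
t 4.47 p [446.7 102.9 142.1] F [ 0.28 -0.21 -0.2 ] open 0.01 rel [ 19.2 -32.3]
shift [-19.1  32.3  40.1] turn [ 0.   0.1 -0.1]
0.118 -29 [262. 173.]
0.118 29 [309. 253.]
disc [285. 247.]
0.1098 -29 [262. 187.]
0.1098 29 [309. 268.]
disc [285. 261.]
```

View pics/c4.png

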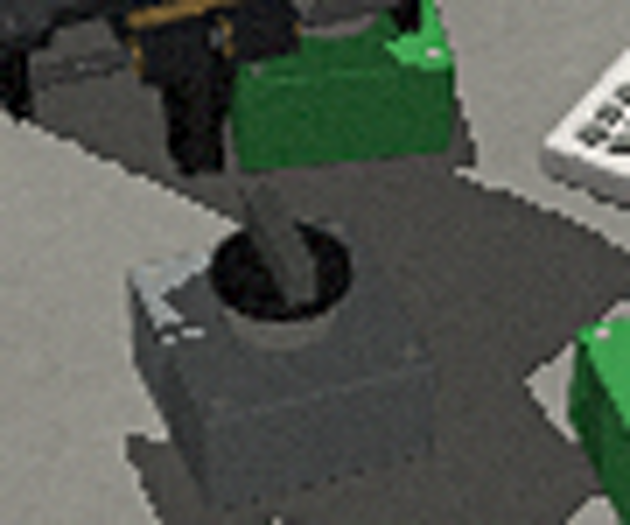

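The head is latched: the disc centre is at crop (282,270), about 2 native pixels lower than before, which matches 8 mm. I go down beside the bar to z = 102 mm and approach it.

```bash

python3 -m jog '[[[1,0,15],[0,0,0],1],[[1,0,30],[0,0,0],1],[[1,0,40],[0,0,0],1],[[1,0,40],[0,0,0],1],[[1,2,40],[0,0,0],1],[[1,4,40],[0,0,0],1],[[1,6,40],[0,0,0],1],[[1,6,40],[0,0,0],1]]'
python3 - <<'E'
from h import *
goal(.479,.122,.102,151.3)
s=bot.read_state();print('Ftool',(s['tcp_rot'].T@s['force']).round(2))
b=vision.capture('scene')[130:205,225:315]
cv2.imwrite('pics/c5.png',cv2.resize(b[:,:,::-1],None,fx=7,fy=7,interpolation=cv2.INTER_CUBIC))
E
```

```text
time_s: 5.18
position: [0.4493, 0.1091, 0.1025]
tcp_rot: [[-0.877, 0.481, 0.002], [0.481, 0.877, 0.0], [-0.002, 0.001, -1.0]]
force: [-0.3, 0.0, -0.1]
opening: 0.005
t 5.18 p [449.3 109.1 102.5] F [-0.29  0.04 -0.07] open 0.0 rel [ 19.8 -25.6]
shift [-19.8  25.6   0.6] turn [ 0.1  0.1 -0. ]
Ftool [ 0.27 -0.1   0.07]
```

View pics/c5.png

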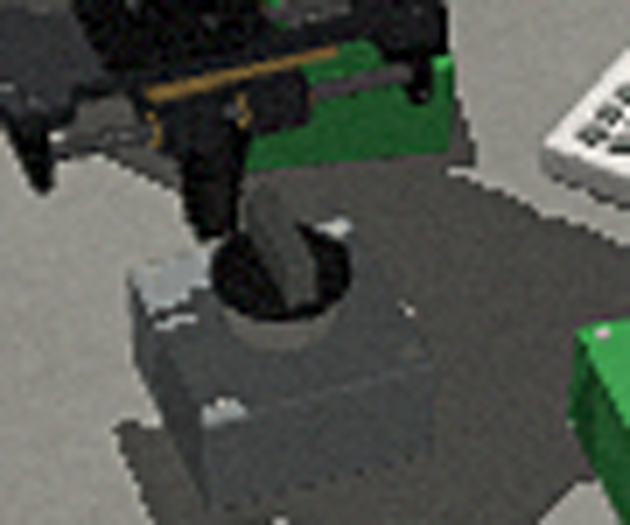

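The fingertip is beside the near bar end, at about (215,235), with a small gap and the bar still at rest. I continue until it makes contact.

```bash

python3 -m jog '[[[0,1,0],[0,0,0],1],[[0,2,0],[0,0,0],1],[[0,3,0],[0,0,0],1],[[0,4,0],[0,0,0],1],[[0,4,0],[0,0,0],1]]'
python3 - <<'E'
from h import *
goal(.479,.122,.102,151.3)
s=bot.read_state();print('Ftool',(s['tcp_rot'].T@s['force']).round(2),s['moment'].round(2))
E
```

```text
time_s: 5.65
position: [0.4503, 0.1123, 0.102]
tcp_rot: [[-0.877, 0.481, 0.0], [0.481, 0.877, 0.0], [-0.0, 0.0, -1.0]]
force: [0.1, -0.6, 0.6]
opening: 0.004
t 5.65 p [450.3 112.3 102. ] F [ 0.13 -0.59  0.56] open 0.0 rel [ 20.5 -22.3]
shift [-20.5  22.3  -0. ] turn [ 0.   0.  -0.1]
Ftool [-0.4  -0.45 -0.56] [ 0.08 -0.16  0.  ]
```

```bash

python3 -m jog '[[[1.1,1.1,0],[0,0,3],1],[[2.2,2.3,0],[0,0,6],1],[[3.2,3.5,0],[0,0,9],1],[[4.1,4.7,0],[0,0,12],1],[[5,6.1,0],[0,0,15],1],[[5.8,7.4,0],[0,0,18],1],[[6.5,8.8,0],[0,0,21],1],[[7.2,10.2,0],[0,0,24],1],[[7.2,10.2,0],[0,0,24],1]]'
python3 - <<'E'
from h import *
goal(.479,.122,.102,127.3)
s=bot.read_state();print('Ftool',(s['tcp_rot'].T@s['force']).round(2),s['moment'].round(2))
b=vision.capture('scene')[130:205,225:315]
cv2.imwrite('pics/c6.png',cv2.resize(b[:,:,::-1],None,fx=7,fy=7,interpolation=cv2.INTER_CUBIC))
E
```

```text
time_s: 6.4
position: [0.4485, 0.1245, 0.1018]
tcp_rot: [[-0.605, 0.797, -0.001], [0.797, 0.605, -0.0], [0.0, -0.001, -1.0]]
force: [0.9, -1.8, 0.6]
opening: 0.004
t 6.4 p [448.5 124.5 101.8] F [ 0.88 -1.79  0.6 ] open 0.0 rel [ 28.  -12.5]
shift [-20.5  22.8  -0.2] turn [-0.  -0.  -0.1]
Ftool [-1.96 -0.38 -0.6 ] [-0.18 -0.03  0.05]
```

View pics/c6.png

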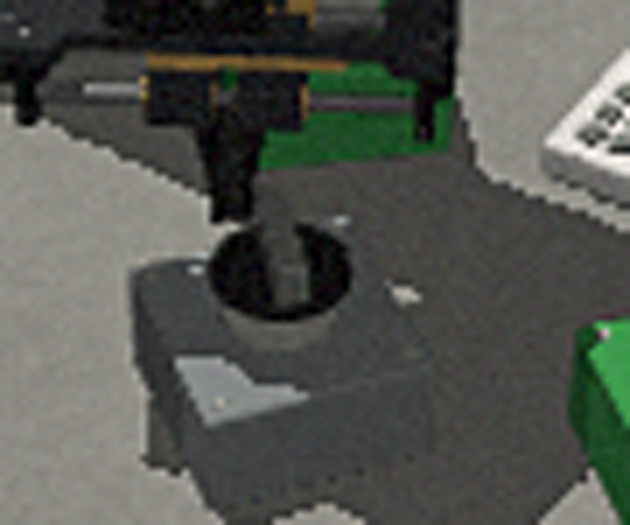

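The bar has turned with the finger, with its near end now at about (270,200), and the head is still in. I continue the same arc.

```bash

python3 -m jog '[[[1.1,1.1,0],[0,0,3],1],[[2.2,2.3,0],[0,0,6],1],[[3.2,3.5,0],[0,0,9],1],[[4.1,4.7,0],[0,0,12],1],[[5,6.1,0],[0,0,15],1],[[5.8,7.4,0],[0,0,18],1],[[6.5,8.8,0],[0,0,21],1],[[7.2,10.2,0],[0,0,24],1],[[7.2,10.2,0],[0,0,24],1]]'
python3 - <<'E'
from h import *
goal(.479,.122,.102,103.3)
s=bot.read_state();print('Ftool',(s['tcp_rot'].T@s['force']).round(2),s['moment'].round(2))
b=vision.capture('scene')[130:205,225:315]
cv2.imwrite('pics/c7.png',cv2.resize(b[:,:,::-1],None,fx=7,fy=7,interpolation=cv2.INTER_CUBIC))
E
```

```text
time_s: 7.2
position: [0.4514, 0.1362, 0.1018]
tcp_rot: [[-0.229, 0.973, -0.003], [0.973, 0.229, -0.0], [0.0, -0.003, -1.0]]
force: [-1.9, -1.0, 0.9]
opening: 0.007
t 7.2 p [451.4 136.2 101.8] F [-1.87 -1.05  0.93] open 0.01 rel [31.1 -0.8]
shift [-20.2  23.6  -0.3] turn [-0.1 -0.  -0. ]
Ftool [-0.59 -2.06 -0.93] [-0.25  0.23 -0.01]
```

View pics/c7.png

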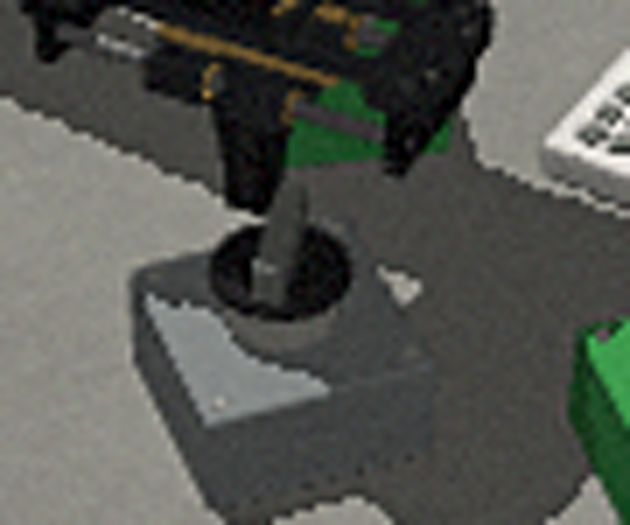

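The bar has turned to about 40°, near end (295,185) and far end (265,290), and the disc is still low at about (282,270). I go a little further in small steps.

```bash

python3 -m jog '[[[1.1,1.1,0],[0,0,3],1],[[1.6,1.7,0],[0,0,4.5],1],[[2.2,2.3,0],[0,0,6],1],[[2.7,2.9,0],[0,0,7.5],1],[[2.7,2.9,0],[0,0,7.5],1]]'
python3 - <<'E'
from h import *
goal(.479,.122,.102,103.3)
s=bot.read_state();print('Ftool',(s['tcp_rot'].T@s['force']).round(2),s['moment'].round(2))
b=vision.capture('scene')[130:205,225:315]
cv2.imwrite('pics/c8.png',cv2.resize(b[:,:,::-1],None,fx=7,fy=7,interpolation=cv2.INTER_CUBIC))
for th in(35,45,55):
  a=np.radians(YAW-th)
  print(th,[((proj('scene',[*(C+s/1e3*np.array([np.cos(a),np.sin(a)])),z])-[225,130]+.5)*7).round() for z in(.110,.118) for s in(-29,29)])
E
```

```text
time_s: 7.67
position: [0.4535, 0.1398, 0.1018]
tcp_rot: [[-0.101, 0.995, -0.003], [0.995, 0.101, 0.0], [0.0, -0.002, -1.0]]
force: [-3.7, -0.5, 2.7]
opening: 0.004
t 7.67 p [453.5 139.8 101.8] F [-3.7  -0.46  2.71] open 0.0 rel [31.   3.4]
shift [-20.3  23.6  -0.2] turn [-0.1 -0.  -7.5]
Ftool [-0.09 -3.74 -2.7 ] [0.01 0.42 0.02]
35 [array([301., 185.]), array([268., 269.]), array([302., 171.]), array([268., 255.])]
45 [array([312., 188.]), array([257., 266.]), array([312., 174.]), array([257., 252.])]
55 [array([322., 191.]), array([247., 262.]), array([322., 177.]), array([247., 248.])]
```

View pics/c8.png

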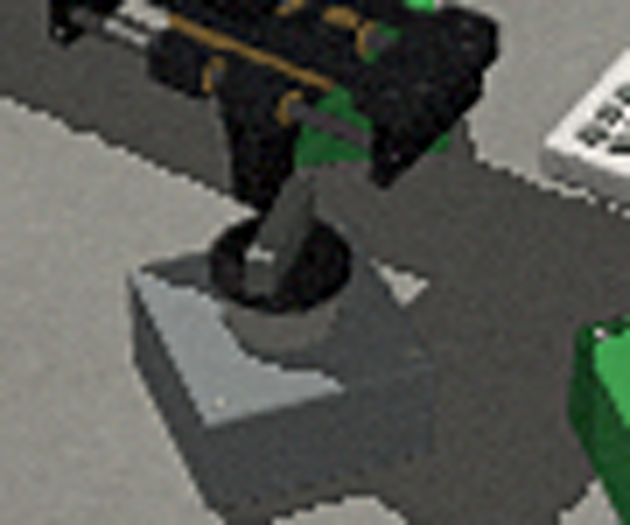

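The disc has risen to about (281,260), and there is a 2.7 N upward rub on the finger, so the latch let go. I push 4° more to be sure, then back off along the tool's -y and lift.

```bash

python3 -m jog '[[[0.7,0.7,0],[0,0,2],1],[[1.4,1.5,0],[0,0,4],1],[[1.4,1.5,0],[0,0,4],1],[[0.5,0,0],[0,0,2],1],[[0,-2,0],[0,0,0],1],[[0,-4,0],[0,0,0],1],[[0,-8,0],[0,0,0],1],[[0,-14,0],[0,0,0],1],[[0,-22,0],[0,0,0],1],[[0,-22,0],[0,0,0],1]]'
python3 - <<'E'
from h import *
goal(.479,.122,.102,103.3)
E
```

```text
time_s: 8.55
position: [0.4307, 0.1375, 0.1018]
tcp_rot: [[-0.1, 0.995, -0.002], [0.995, 0.1, 0.0], [0.0, -0.002, -1.0]]
force: [-1.2, 0.5, -0.1]
opening: 0.004
t 8.55 p [430.7 137.5 101.8] F [-1.16  0.51 -0.07] open 0.0 rel [49.8 -9.6]
shift [-20.3  46.5  -0.3] turn [-0.1 -0.  -7.6]
```

```bash

python3 -m jog '[[[0,-6,0],[0,0,0],1],[[0,-10,-30],[0,0,0],1],[[0,-10,-60],[0,0,0],1],[[-30,-10,-80],[0,0,0],1],[[-60,-10,-100],[0,0,0],1],[[-100,-10,-120],[0,0,0],1],[[-140,-10,-120],[0,0,0],1],[[-180,-10,-120],[0,0,0],1],[[-200,-10,-120],[0,0,0],1],[[-200,-10,-120],[0,0,0],1],[[-200,-10,-120],[0,0,0],1]]'
python3 - <<'E'
from h import *
goal(.479,.122,.102,103.3)
a=vision.capture('top')[185:255,180:255];b=vision.capture('scene')[145:215,230:305]
cv2.imwrite('pics/c9.png',cv2.resize(np.hstack([a,b])[:,:,::-1],None,fx=5,fy=5,interpolation=cv2.INTER_CUBIC))
a0=cv2.imread('pics/c2.png')
b0=cv2.imread('pics/scene0.png');b1=cv2.resize(vision.capture('scene')[:,:,::-1],(800,600))
cv2.imwrite('pics/s1.png',b1)
E
```

```text
time_s: 9.47
position: [0.4428, -0.0633, 0.2219]
tcp_rot: [[-0.097, 0.995, 0.0], [0.995, 0.097, 0.0], [0.0, 0.0, -1.0]]
force: [-0.6, 0.6, -0.3]
opening: 0.006
t 9.47 p [442.8 -63.3 221.9] F [-0.65  0.58 -0.34] open 0.01 rel [ -57.2 -180. ]
shift [180.9  53.9 120. ] turn [ 0.  -0.  -7.8]
```

View pics/c9.png

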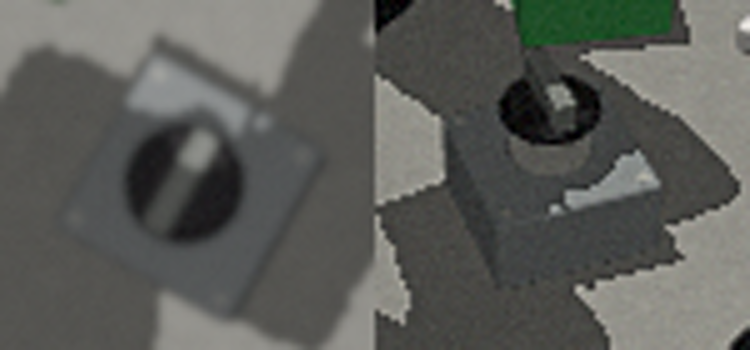

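View pics/s1.png

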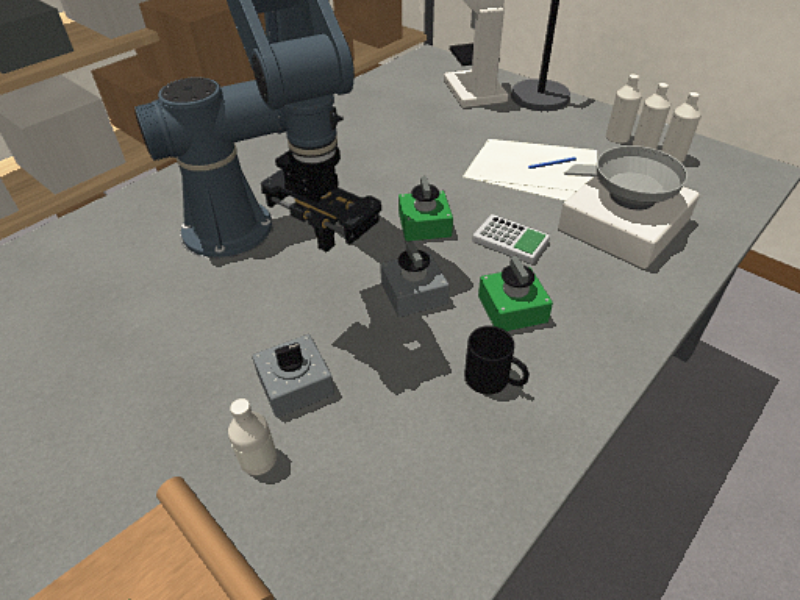

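In the final views the disc centre is back at native scene pixel (265,166.6) and the bar ends at native top pixels (221,211) and (212,231). All match the start. The other things look unmoved and the arm is clear.

```bash
python3 -c "
from rig import bot
print(bot.hand_in())"
```

```text
the job is handed in; nothing more can be done
None
```

The stop button test is done and handed in, at about 9.6 s of the 42 s allowed.

- **Press:** I pushed the head of the grey station down about 11 mm with the shut fingertips; the force at the end was about 6 N. After I let go it stayed in, with the disc about 8 mm lower in the picture.
- **Release:** I pushed the near end of the bar clockwise. At roughly 40–45° the latch let go and the head began to rise against the finger. I pushed about 4° further and then backed away. The highest force I read while turning was about 4.6 N, of which 2.7 N was the head rubbing upward on the finger.
- **Last checks:** The head is fully up and the bar is back at rest, both at the same pixels as at the start. The dial, mug, bottle and calculator look unmoved, and the arm is clear of everything.

No check failed or disagreed. The turn angle at release is only estimated from pictures, and forces were read only at the end of each move, so I can't rule out brief higher peaks.

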